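# Check the wide casting gap with the blade gauge

### The arm

A 6-joint arm with a two-finger parallel gripper is mounted at the origin on a cart in front of the work surface, level with it; the furniture and walls round the work are solid. World frame = base frame: x ahead of the robot, y to its left, z up, the work surface at z = 0. Lengths are in m, angles in rad, forces in N, time in s.
With the tool pointing down it reaches from about 0.275 to 0.775 m from the base axis. Payload 14.6 kg.
Tool frame: the origin (TCP) lies midway between the tips of the shut fingers; the grasp point (between the pads) lies 19 mm behind it (env.grip_point_offset is the z of the grasp point in the tool frame, in m); z points along the fingers, y is the direction in which the jaws open and shut (so a half turn about z gives the same grasp; the last joint's range is limited). The gripper opens to 85 mm and grips with 20 to 120 N. Pads are 22 mm wide; open, the fingers measure 114 mm over their backs; the gripper's body (76 mm by 85 mm) begins 54 mm behind the grasp point. The pads swing forward as they close: fully open they stand 13 mm farther back than shut.
Start: joints at [1, 0.263, -0.048, 1.259, 0, 1.415], TCP at [0.212, 0.48, 0.196] pointing down, gripper open.
Joint ranges: [-2.65, 2.65], [-0.89, 1.7], [-1.18, 1.37], [-2.13, 2.11], [-1.35, 1.29], [-3.14, 3.14]. Speed limits (rad/s): [1.89, 1.89, 2.57, 2.79, 3.14, 3.14].

### API

Orientations are given as a 3x3 rotation matrix whose columns are the frame's x, y, z axes.
In Python, from workcell import env gives the robot as it stands. The module is installed in compiled form; this text tells all that it offers.
- The arm moves only by the tool play_rows, never from a script. Its argument "motion" is a list of rows, each an object with "dp": the shift along the world's x, y, z in cm, a list of three; "yaw": the turn about the world's z in rad. A call has 1 to 12 rows; each row shifts and turns the commanded pose from where the row before left it; what a row does not reach is not made up. A row lasts 1/12 s, in which the tool goes at most 41.7 mm and 7.16 degrees, less where a joint would pass 70% of its speed; a pose out of reach is approached as far as the arm can. A call is refused whole if a number of a shift passes 4.17 or a number of a turn 0.125, either way. A call with a gripper value outside its range is refused whole. "grip" is the opening, from 0 (shut) to 1 (fully open), set as the call begins (left out, the last holds). The fingers move at their own pace and stop on an object; "newtons" is the grip in N (left out, the last holds). Time passes only in rows, so rows that do not move let the fingers close. It gives the time, the measured TCP pose, the force and the opening at its end, in the units of the state.
- env.get_state(): the state, without advancing time (a new reading comes with each control period).
- env.get_image(name): name is "scene" or "top"; returns the picture (400x640x3 uint8, red, green, blue); there is no depth.
- env.calibration(name): a dict with "fx", "fy", "cx", "cy" (pixels), "k1" (the pictures are not rectified: a ray, as slopes to the right and down, at radius r is drawn at 1 + k1 r^2 times it, then the intrinsics apply), "R" (3x3) and "t" (3): a world point X has camera coordinates R X + t. Camera axes: x right, y down, z forward; pixel columns grow to the right and rows downward; lengths in m; the calibration is good to about 2 mm. A picture is of the moment at which its call begins. calibration takes no time and is no camera call.
- env.hand_in(): hands the job in, once; it reports no verdict.
The state is a dict: "clock": time; "joint_positions": joint angles; "qd": joint speeds; "effort": joint torques, N m; "tool_pos": TCP position; "orientation": TCP orientation; "wrist_force": force on the tool from outside, world axes, zero at the start; "wrist_torque": the same for the moment, N m; "gripper_width": opening from 0.0 (shut) to 1.0 (fully open).
Only numpy, scipy, OpenCV 4.12 (cv2) and the standard library are available. Lean on these libraries where they do the work, as an engineer would, in place of code of your own. Each camera call takes 0.05 s, during which the arm holds its last target.

### The job

Before the gel-casting stand is used, check that its gap is clear to full depth: take the gauge with the plain solid blade and flat rectangular grip out of its white rest and lower it, blade first, into the wide flared gap of the grey stand until its cross-bar lies on both end posts. Hold it until it is down rather than dropping it in, then let go and leave it standing there. Leave the similar round-gripped, toothed gauge in its rest.

Things in the scene. Friction and masses are not known exactly. Their poses are not given: they have to be found in the camera images.
- gauge_grip (a point): centre of the plain gauge's grip, a black block 16 (local x) x 40 (y) x 38 mm high, gripped across x. Below it a cross-bar 12 (x) x 96 (y) x 12 mm, underside 30 mm below this point, then a solid steel blade 6 (x) x 40 (y) x 45 mm, tip 75 mm below. z up. 0.12 kg. At first upright in a white rest 51 mm high, blade down, cross-bar on the rest's ends; lift 45 mm straight up to free it.
- wide_gap (a point): centre of the wide gap's mouth, level with the tops of the fixed grey stand's end posts, 62 mm above the bench; z up. Gap 60 mm long (local y, post to post; posts 24 mm) and 14 mm wide (x), flared to 28 mm in its top 13 mm by sloping lips; floor 56 mm below. When the gauge is fully in, its cross-bar lies on both posts, the grip centre 30 mm above this point.
- narrow_gap (a point): the same point, 62 mm above the bench, on the other fixed grey stand of equal outer size (46 x 108 mm, base 64 x 120): its gap is a 3 mm slit without flare, no blade fits. A bystander; the stands may change places.
- comb_grip (a point): centre of the grip of the other gauge, to be left alone: round black grip 22 mm across, 38 mm high, on the same cross-bar, with a blade cut into four teeth; 81 mm above the bench in an identical white rest. The rests may change places.
There are look-alikes about, which are no part of the job. Leave any green or orange look-alike of the part that bears wide_gap alone. What is shaped like the part that bears gauge_grip but purple is not meant.

How it is judged:
On the way:
1. the blade is nearly fully in the wide gap while the gripper is still at the grip (not dropped in) (z of gauge_grip in the frame of wide_gap between 0.02 and 0.045 m and x of gauge_grip in the frame of wide_gap between -0.012 and 0.012 m and y of gauge_grip in the frame of wide_gap between -0.016 and 0.016 m and distance between the grasp point and gauge_grip below 0.05 m), for 0.2 s.
At the end, for the whole second after the job is handed in: the plain gauge stands in the wide gap, its cross-bar down on the posts: grip centre 24 to 37 mm above the gap's mouth, within 10 mm of its centre across and 15 mm along the gap, within 10 degrees of upright and 15 degrees of the gap's direction; the toothed gauge has moved less than 20 mm (z of gauge_grip in the frame of wide_gap between 0.024 and 0.037 m and x of gauge_grip in the frame of wide_gap between -0.01 and 0.01 m and y of gauge_grip in the frame of wide_gap between -0.015 and 0.015 m and angle between gauge_grip's own z axis and vertical below 0.175 rad and angle between the x axis of gauge_grip and the x axis of wide_gap, either way round below 0.26 rad and distance of comb_grip from where it was at the start of the episode below 0.02 m); the robot touches nothing.
It fails at once if the toothed gauge is moved out of its rest (distance of comb_grip from where it was at the start of the episode above 0.03 m).
It also fails if it takes over 38 s, if anything falls off the work surface, if the arm or the gripper's body presses on something with over 40 N, if the wrist force passes 120 N, or if a joint passes its speed limit or range.

## Working session

There is one attempt and no reset: what is moved stays moved. The work goes in short steps, Python scripts to look and compute and a tool call to move; the robot and the scene stay as the last step left them, time stands still between calls to the robot, and variables do not carry over. Pictures are saved under pics/ and viewed, and the job is handed in when it is done.

Besides the shell and the picture viewer there is one more tool, called after "Request:" as name([rows], argument=value, ...), one row to a line, values as JSON. play_rows: Moves the arm, as the interface text tells. Its arguments: {"type":"object","properties":{"motion":{"type":"array"},"grip":{"type":"number"},"newtons":{"type":"number"}},"required":["motion"]}

```bash
mkdir -p pics
python3 - <<'E'
from workcell import env
import cv2
for n in("scene","top"):
    im=env.get_image(n); cv2.imwrite(f"pics/{n}0.png",im[:,:,::-1])
    c=env.calibration(n); print(n,c)
print(env.get_state(), env.grip_point_offset)
E
```

```text
scene {'fx': 515.7366801250307, 'fy': 515.7366801250307, 'cx': 317.2108474040123, 'cy': 207.3239523464904, 'k1': -0.03404573673704096, 'R': array([[ 0.90466923, -0.42558275,  0.02128146],
       [-0.28130536, -0.63399784, -0.72035688],
       [ 0.32006386,  0.64569812, -0.69327705]]), 't': array([-0.34929201,  0.32967491,  1.24997879])}
top {'fx': 384.2570326450968, 'fy': 384.2570326450968, 'cx': 315.35952995519557, 'cy': 202.21660649294395, 'k1': -0.0036275649518689064, 'R': array([[-0.04967438, -0.99874467,  0.0064451 ],
       [-0.96969385,  0.04668186, -0.23982209],
       [ 0.23922016, -0.01816279, -0.97079546]]), 't': array([0.24661634, 0.49466707, 1.01792218])}
{'clock': 0.1, 'joint_positions': array([ 9.99696373e-01,  2.63500056e-01, -4.88659731e-02,  1.25941855e+00,
       -1.47082040e-05,  1.41551786e+00]), 'qd': array([ 0.00305495, -0.00054753,  0.00161508, -0.0006447 ,  0.00014399,
        0.00178307]), 'effort': array([ 4.59873903e-03, -6.38575673e+01,  3.85063827e+01,  1.00163167e-02,
       -1.05222871e-04, -6.77346307e-06]), 'tool_pos': array([0.21191221, 0.48001991, 0.19596302]), 'orientation': array([[-9.14784763e-01,  4.03941290e-01, -5.21835503e-04],
       [ 4.03941603e-01,  9.14784388e-01, -8.39377459e-04],
       [ 1.38307758e-04, -9.78640779e-04, -9.99999512e-01]]), 'wrist_force': array([ 0.0189447 ,  0.07634477, -0.06100496]), 'wrist_torque': array([-0.00319786, -0.03494713, -0.00206129]), 'gripper_width': 1.0013922002460784} -0.0187
```

View pics/scene0.png

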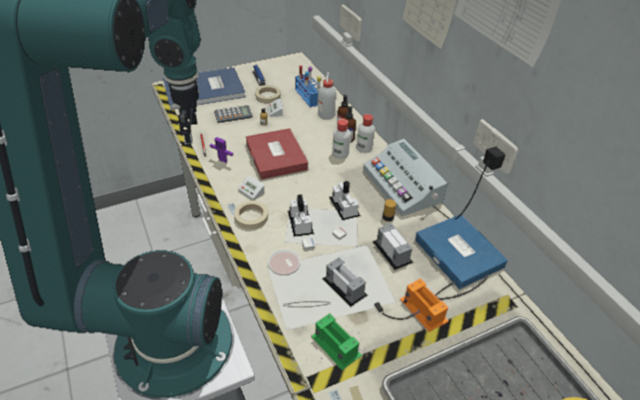

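View pics/top0.png

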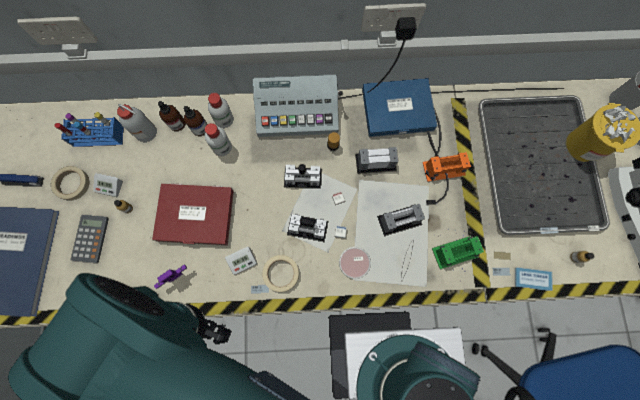

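The scene shows two rests, at top-view pixels (302,176) and (307,227), and two grey stands at (377,160) and (402,218). The next step is to zoom in on both views.

Run:
```python
import cv2,numpy as np
t=cv2.imread("pics/top0.png");s=cv2.imread("pics/scene0.png")
a=cv2.resize(t[140:250,270:435],None,fx=4.8,fy=4.8,interpolation=cv2.INTER_CUBIC);cv2.imwrite("pics/tz.png",a)
b=cv2.resize(s[170:310,270:430],None,fx=4.2,fy=4.2,interpolation=cv2.INTER_CUBIC);cv2.imwrite("pics/sz.png",b)
```

```text
(no output)
```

View pics/tz.png

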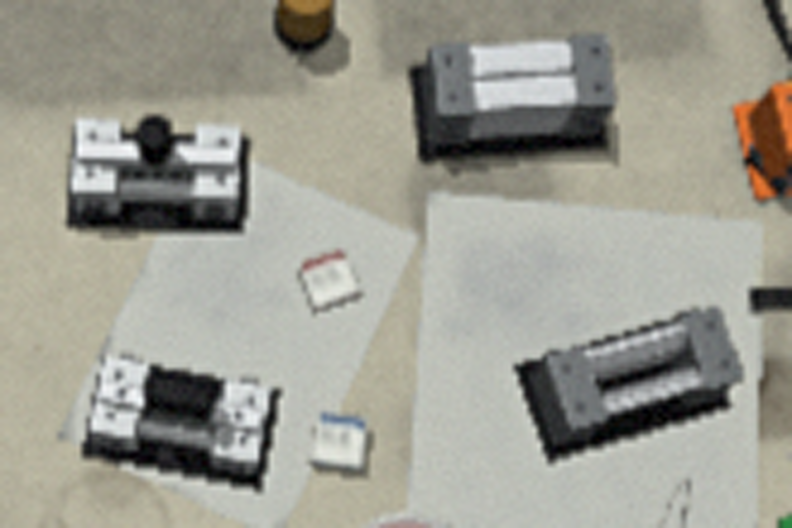

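View pics/sz.png

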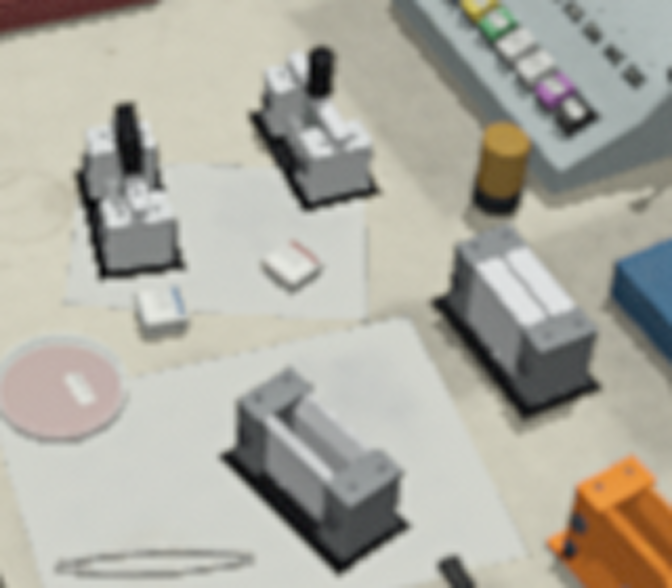

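The plain gauge with the rectangular grip is the near rest, around tz (182,415). The wide flared gap is the near stand, around tz (645,370). I'll fit both poses from picked corners in the two views and overlay the model to check.

```bash
cat > h.py <<'E'
import numpy as np,cv2
from workcell import env
from scipy.optimize import least_squares
C={n:env.calibration(n) for n in("scene","top")}
def proj(n,X):
    c=C[n];p=np.asarray(X)@c["R"].T+c["t"];s=p[:,:2]/p[:,2:];s=s*(1+c["k1"]*(s**2).sum(1,keepdims=True))
    return s*[c["fx"],c["fy"]]+[c["cx"],c["cy"]]
def box(x,y,th,lx,ly,z0,z1):
    L=np.array([[a*lx/2,b*ly/2,z] for z in(z0,z1) for a,b in((-1,-1),(1,-1),(1,1),(-1,1))])
    c,s=np.cos(th),np.sin(th);R=np.array([[c,-s,0],[s,c,0],[0,0,1]])
    return L@R.T+[x,y,0]
def draw(im,n,boxes,off,k,col=(0,0,255)):
    for B in boxes:
        q=((proj(n,B)-off+.5)*k-.5)
        q=np.round(q*16).astype(int)
        for i in range(4):
            for a,b in((i,(i+1)%4),(i+4,(i+1)%4+4),(i,i+4)): cv2.line(im,tuple(map(int,q[a])),tuple(map(int,q[b])),col,1,cv2.LINE_AA,4)
def fit(obs,x0):
    # obs: list of (view, local xyz, pixel)
    def f(p):
        c,s=np.cos(p[2]),np.sin(p[2]);r=[]
        for n,l,px in obs:
            X=[p[0]+c*l[0]-s*l[1],p[1]+s*l[0]+c*l[1],l[2]]
            r.append(proj(n,[X])[0]-px)
        return np.ravel(r)
    o=least_squares(f,x0);return o.x,f(o.x).reshape(-1,2)
E
python3 - <<'E'
from h import *
T=lambda u,v:("top",np.array([270+(u+.5)/4.8-.5,140+(v+.5)/4.8-.5]))
S=lambda u,v:("scene",np.array([270+(u+.5)/4.2-.5,170+(v+.5)/4.2-.5]))
def ob(t,l): return (t[0],l,t[1])
# world +y ~ left in top, +x ~ up.
z=.062
st=[ob(T(545,356),(.023,.054,z)),ob(T(574,430),(-.023,.054,z)),ob(T(744,380),(-.023,-.054,z)),ob(T(714,306),(.023,-.054,z)),
 ob(S(237,405),(-.023,.054,z)),ob(S(290,369),(.023,.054,z)),ob(S(402,462),(.023,-.054,z)),ob(S(338,499),(-.023,-.054,z))]
p,r=fit(st,[.4,-.1,0.2]);print(p,r.round(1).tolist())
z=.1
g=[ob(T(147,357),(.008,.02,z)),ob(T(222,368),(.008,-.02,z)),ob(S(117,105),(-.008,.02,z)),ob(S(140,112),(.008,-.02,z))]
q,r=fit(g,[.4,.1,-.15]);print(q,r.round(1).tolist())
for n,f,o,k,(w,h) in(("top","top0",(270,140),4.8,(165,110)),("scene","scene0",(270,170),4.2,(160,140))):
    im=cv2.imread(f"pics/{f}.png")[o[1]:o[1]+h,o[0]:o[0]+w];im=cv2.resize(im,None,fx=k,fy=k,interpolation=cv2.INTER_CUBIC)
    draw(im,n,[box(*p,.046,.108,.0,.062),box(*p,.028,.06,.062,.062)],o,k)
    draw(im,n,[box(*q,.016,.040,.062,.1),box(*q,.012,.096,.051,.063)],o,k,(0,200,0))
    cv2.imwrite(f"pics/fit_{n}.png",im)
E
```

```text
[ 0.45408499 -0.02054379  0.24352074] [[-0.6, 0.0], [-1.2, 0.3], [0.1, -0.4], [0.5, -0.4], [-1.4, -1.6], [-0.8, -1.2], [0.1, 1.9], [2.0, 2.1]]
[ 0.45195476  0.2508031  -0.2456565 ] [[-1.2, 0.5], [-2.2, 1.1], [0.2, -1.5], [2.6, 5.5]]
```

View pics/fit_top.png

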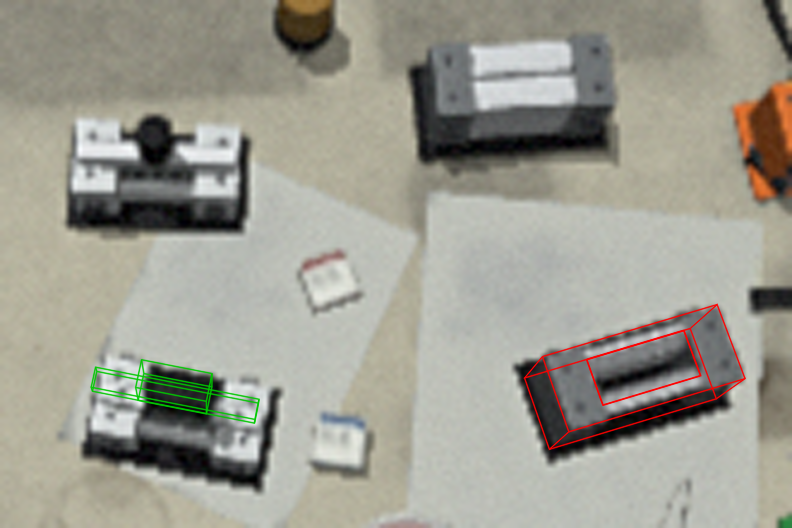

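View pics/fit_scene.png

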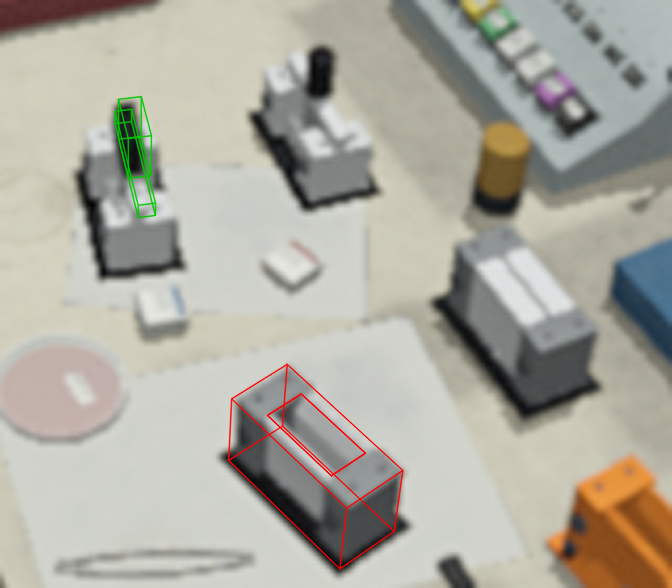

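```bash
cat > ov.py <<'E'
from h import *
def ov(n,f,o,k,w,h,items,out):
    im=cv2.imread(f"pics/{f}.png")[o[1]:o[1]+h,o[0]:o[0]+w];a=cv2.resize(im,None,fx=k,fy=k,interpolation=cv2.INTER_CUBIC);b=a.copy()
    for bx,col in items: draw(b,n,bx,o,k,col)
    c=np.hstack([a,b]);
    cv2.imwrite(out,c);print(c.shape)
E
python3 - <<'E'
from ov import *
p=(.45408,-.02054,.2435)
its=[([box(*p,.046,.108,.006,.062)],(0,0,255)),([box(*p,.064,.12,0,.006)],(255,100,0))]
ov("scene","scene0",(320,250),8,50,55,its,"pics/a1.png")
ov("top","top0",(375,198),7,56,42,its,"pics/a2.png")
a=cv2.imread("pics/a1.png");b=cv2.imread("pics/a2.png");
E
```

```text
(440, 800, 3)
(294, 784, 3)
```

View pics/a1.png

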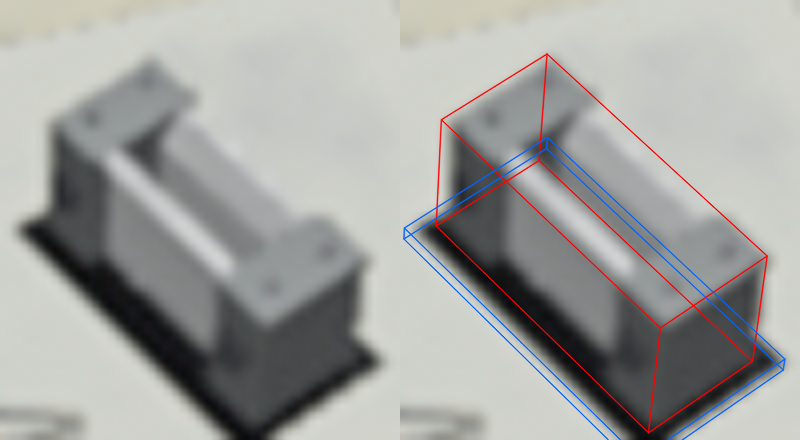

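View pics/a2.png

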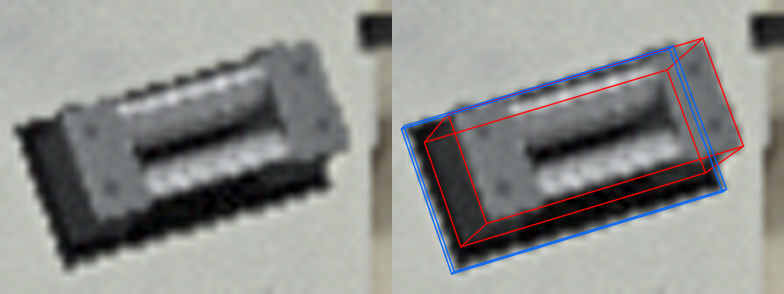

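Something is off: the model is about 10% too long in the scene view. I'll refit with finer picks and free length and width.

Run:
```python
from h import *
T=lambda u,v:("top",np.array([375+(u+.5)/7-.5,198+(v+.5)/7-.5]))
S=lambda u,v:("scene",np.array([320+(u+.5)/8-.5,250+(v+.5)/8-.5]))
o=[(T(64,108),1,1,1),(T(98,221),-1,1,1),(T(349,145),-1,-1,1),(T(314,41),1,-1,1),
 (S(50,125),-1,1,1),(S(150,60),1,1,1),(S(369,261),1,-1,1),(S(260,326),-1,-1,1)]
for views in(("top",),("scene",),("top","scene")):
  def f(p):
    c,s=np.cos(p[2]),np.sin(p[2]);r=[]
    for (n,px),a,b,_ in o:
        if n not in views: continue
        l=(a*p[3]/2,b*p[4]/2)
        r.append(proj(n,[[p[0]+c*l[0]-s*l[1],p[1]+s*l[0]+c*l[1],.062]])[0]-px)
    return np.ravel(r)
  q=least_squares(f,[.45,-.02,.24,.046,.108]);print(views,q.x.round(4),q.fun.round(1))
print({n:(-C[n]["R"].T@C[n]["t"]).round(3) for n in C})
# scene/top two-view triangulate each corner
for (i,j) in((0,5),(1,4),(2,7),(3,6)):
  g=least_squares(lambda X:np.r_[proj("top",[X])[0]-o[i][0][1],proj("scene",[X])[0]-o[j][0][1]],[.45,-.02,.06]);print(g.x.round(4),g.fun.round(1))
```

```text
('top',) [ 0.4545 -0.022   0.226   0.0453  0.1052] [-0.2  0.3  0.1 -0.4  0.2  0.3 -0.2 -0.1]
('scene',) [ 0.4544 -0.0226  0.2388  0.0446  0.1056] [-0.1 -0.1  0.2  0.1 -0.3 -0.2  0.3  0.3]
('top', 'scene') [ 0.4545 -0.0222  0.2325  0.0449  0.1055] [-0.1  0.5  0.2 -0.4  0.4  0.1 -0.1 -0.2 -0.1 -0.3  0.4 -0.1 -0.4 -0.3
  0.1  0.3]
{'scene': array([ 0.009, -0.747,  1.111]), 'top': array([0.248, 0.242, 1.105])}
[0.4642 0.0342 0.0622] [-0.1  0.4  0.4 -0.1]
[0.4205 0.0241 0.0603] [ 0.  -0.2 -0.2  0.1]
[ 0.4452 -0.0778  0.0618] [ 0. -0. -0.  0.]
[ 0.4888 -0.0691  0.0613] [ 0.  -0.2 -0.2  0.1]
```

With finer picks the views agree: wide_gap is at (0.4545, -0.022), yaw about 0.2325. Now the gauge.

Run:
```python
from ov import *
q=(.449,.239,-.15)
its=[([box(*q,.016,.040,.062,.1),box(*q,.012,.096,.051,.063)],(0,0,255))]
ov("scene","scene0",(282,188),10,40,52,its,"pics/b1.png")
ov("top","top0",(284,207),8,50,40,its,"pics/b2.png")
```

```text
(520, 800, 3)
(320, 800, 3)
```

View pics/b1.png

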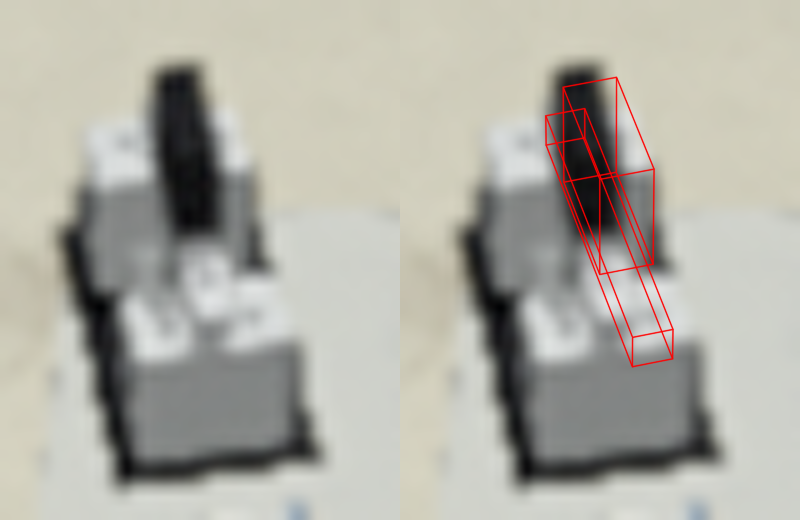

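View pics/b2.png

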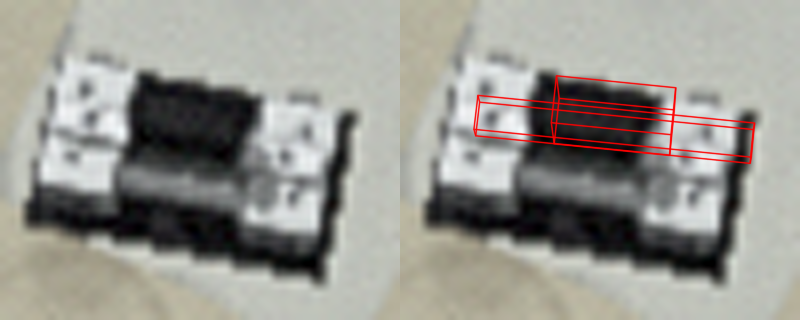

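Corner picks on the grip are weak, so I'll fit the grip box silhouette to the dark pixels in both views.

```bash
cat > sil.py <<'E'
from ov import *
from scipy.optimize import minimize
K=8
def mask(f,o,w,h,seed,th):
    im=cv2.imread(f"pics/{f}.png",0)[o[1]:o[1]+h,o[0]:o[0]+w]
    a=cv2.resize(im,None,fx=K,fy=K,interpolation=cv2.INTER_CUBIC)
    n,l=cv2.connectedComponents((a<th).astype(np.uint8))
    return l==l[seed[1],seed[0]]
def hull(n,B,o,shape):
    q=((proj(n,B)-o+.5)*K-.5); m=np.zeros(shape,np.uint8)
    cv2.fillConvexPoly(m,np.round(cv2.convexHull(q.astype(np.float32))[:,0]*16).astype(np.int32),1,shift=4);return m>0
E
python3 - <<'E'
from sil import *
for th in(70,90,110):
    ms=mask("scene0",(282,188),40,52,(150,120),th);mt=mask("top0",(284,207),50,40,(190,115),th)
    def cost(p,v="st"):
        c=0
        for n,o,m in(("scene",(282,188),ms),("top",(284,207),mt)):
            if n[0] in v: c+=(hull(n,box(*p,.016,.04,.062,.1),o,m.shape)^m).sum()/m.sum()
        return c
    for v in("st","s","t"):
        b=min((minimize(cost,[x,.245,t],args=(v,),method="Nelder-Mead",options=dict(initial_simplex=[[x,.245,t],[x+.01,.245,t],[x,.255,t],[x,.245,t+.15]])) for x in(.44,.455) for t in(-.3,-.15,)),key=lambda r:r.fun)
        print(th,v,b.x.round(4),round(b.fun,3),ms.sum(),mt.sum())
    if th==90: cv2.imwrite("pics/ms.png",np.hstack([ms[:320]*255,mt*255]))
E
```

```text
70 st [ 0.4461  0.2466 -0.3955] 0.723 4956 10106
70 s [ 0.4485  0.2523 -0.3965] 0.449 4956 10106
70 t [ 0.445   0.2465 -0.0648] 0.246 4956 10106
90 st [ 0.4465  0.2467 -0.3402] 0.609 5758 11113
90 s [ 0.4478  0.2502 -0.3453] 0.319 5758 11113
90 t [ 0.445   0.2471 -0.0523] 0.286 5758 11113
110 st [ 0.4461  0.2467 -0.3027] 0.942 6612 28953
110 s [ 0.4464  0.2472 -0.3035] 0.224 6612 28953
110 t [ 0.4471  0.2465 -0.292 ] 0.715 6612 28953[ WARN:0@0.768] global loadsave.cpp:1063 imwrite_ Unsupported depth image for selected encoder is fallbacked to CV_8U.
```

View pics/ms.png

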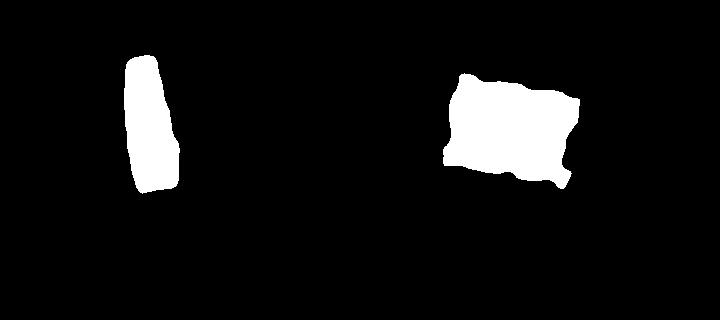

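```bash
cat >> h.py <<'E'
def back(n,px,z):
    r=least_squares(lambda X:proj(n,[[X[0],X[1],z]])[0]-px,[.45,.1]);return r.x
E
python3 - <<'E'
from sil import *
T=lambda u,v,z:back("top",(284+(u+.5)/8-.5,207+(v+.5)/8-.5),z)
S=lambda u,v,z:back("scene",(282+(u+.5)/10-.5,188+(v+.5)/10-.5),z)
def yaw(d): return np.arctan2(-d[0],d[1])  # along local +y
for a,b in((T(322,280,0),T(25,225,0)),(S(120,485,0),S(65,235,0)),(S(318,460,0),S(120,485,0)),(T(262,98,.1),T(138,70,.1)),(T(325,205,.051),T(38,160,.051)),(S(298,340,.051),S(133,358,.051))):
    d=b-a;print(a.round(4),b.round(4),yaw(d).round(3),np.linalg.norm(d).round(4))
q=(.4462,.2468,-.225)
its=[([box(*q,.016,.040,.062,.1),box(*q,.012,.096,.051,.063)],(0,0,255))]
ov("scene","scene0",(282,188),10,40,52,its,"pics/c1.png")
ov("top","top0",(284,207),8,50,40,its,"pics/c2.png")
E
```

```text
[0.4026 0.2024] [0.4279 0.3089] -0.233 0.1094
[0.4065 0.2066] [0.4326 0.3099] -0.247 0.1066
[0.4639 0.1921] [0.4065 0.2066] 1.322 0.0591
[0.4505 0.2226] [0.462  0.2635] -0.275 0.0425
[0.4215 0.2018] [0.4422 0.3006] -0.206 0.1009
[0.4576 0.1943] [0.4113 0.207 ] 1.304 0.048
(520, 800, 3)
(320, 800, 3)
```

View pics/c1.png

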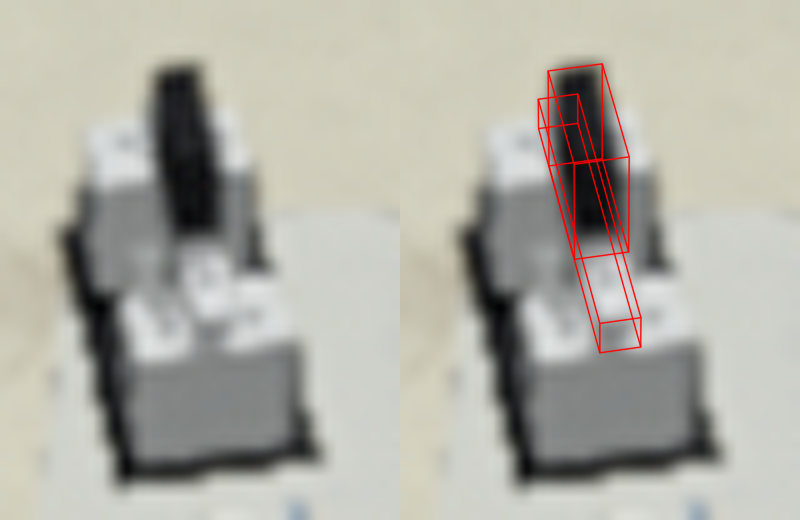

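View pics/c2.png

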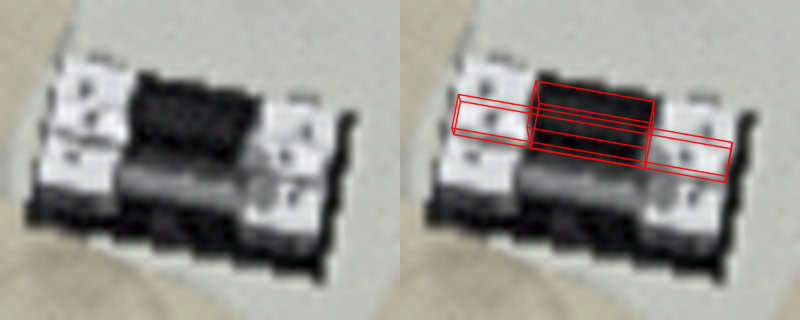

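wide_gap ≈ (0.4545, -0.022), yaw 0.2325. gauge_grip ≈ (0.447, 0.248), yaw about -0.245. First move: travel above the gauge and turn by -1.40.

Request:
play_rows([
  {"dp": [1.96,-1.93,0],"yaw": -0.1167},
  {"dp": [1.96,-1.93,0],"yaw": -0.1167},
  {"dp": [1.96,-1.93,0],"yaw": -0.1167},
  {"dp": [1.96,-1.93,0],"yaw": -0.1167},
  {"dp": [1.96,-1.93,0],"yaw": -0.1167},
  {"dp": [1.96,-1.93,0],"yaw": -0.1167},
  {"dp": [1.96,-1.93,0],"yaw": -0.1167},
  {"dp": [1.96,-1.93,0],"yaw": -0.1167},
  {"dp": [1.96,-1.93,0],"yaw": -0.1167},
  {"dp": [1.96,-1.93,0],"yaw": -0.1167},
  {"dp": [1.96,-1.93,0],"yaw": -0.1167},
  {"dp": [1.96,-1.93,0],"yaw": -0.1167},
], grip=1.0)

```text
clock: 1.1
tool_pos: [0.4479, 0.2475, 0.1962]
orientation: [[0.249, 0.969, -0.0], [0.969, -0.249, -0.0], [-0.0, -0.0, -1.0]]
wrist_force: [-0.5, 0.2, -0.3]
gripper_width: 1.005
```

Request:
play_rows([
  {"dp": [0,0,0],"yaw": 0},
  {"dp": [0,0,0],"yaw": 0},
  {"dp": [0,0,0],"yaw": 0},
])

```text
clock: 1.35
tool_pos: [0.4468, 0.2487, 0.1962]
orientation: [[0.242, 0.97, -0.001], [0.97, -0.242, -0.0], [-0.0, -0.001, -1.0]]
wrist_force: [-0.6, -0.6, 0.1]
gripper_width: 1.0
```

Request:
play_rows([
  {"dp": [0,0,-1.5],"yaw": 0},
  {"dp": [0,0,-1.5],"yaw": 0},
  {"dp": [0,0,-1.5],"yaw": 0},
  {"dp": [0,0,-1.5],"yaw": 0},
  {"dp": [0,0,-1.5],"yaw": 0},
  {"dp": [0,0,0],"yaw": 0},
  {"dp": [0,0,0],"yaw": 0},
])

```text
clock: 1.93
tool_pos: [0.4463, 0.2492, 0.1214]
orientation: [[0.241, 0.971, -0.001], [0.971, -0.241, -0.0], [-0.001, -0.001, -1.0]]
wrist_force: [0.5, -0.8, 0.5]
gripper_width: 1.002
```

Run:
```python
from workcell import env
import cv2
s=env.get_image("scene")[:,:,::-1];t=env.get_image("top")[:,:,::-1]
cv2.imwrite("pics/scene1.png",s);cv2.imwrite("pics/top1.png",t)
a=cv2.resize(s[150:260,240:370],(470,398),interpolation=cv2.INTER_CUBIC);cv2.imwrite("pics/d1.png",a)
```

```text
(no output)
```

View pics/d1.png

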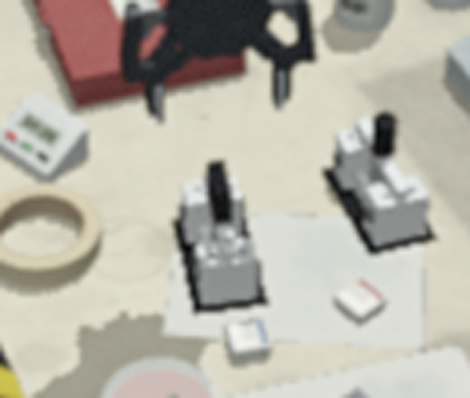

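The fingertips at (155,115) and (282,100) straddle the gauge grip at (217,165), so I'll descend and grip.

Request:
play_rows([
  {"dp": [0,0,-1.1],"yaw": 0},
  {"dp": [0,0,-1.1],"yaw": 0},
  {"dp": [0,0,-1.1],"yaw": 0},
  {"dp": [0,0,-1.1],"yaw": 0},
  {"dp": [0,0,-1.1],"yaw": 0},
  {"dp": [0,0,0],"yaw": 0},
  {"dp": [0,0,0],"yaw": 0},
  {"dp": [0,0,0],"yaw": 0},
])

```text
clock: 2.7
tool_pos: [0.4478, 0.249, 0.0674]
orientation: [[0.243, 0.97, 0.001], [0.97, -0.243, 0.0], [0.001, 0.001, -1.0]]
wrist_force: [0.3, 0.5, 0.5]
gripper_width: 1.005
```

Request:
play_rows([
  {"dp": [0,0,0]},
  {"dp": [0,0,0]},
  {"dp": [0,0,0]},
  {"dp": [0,0,0]},
  {"dp": [0,0,0]},
  {"dp": [0,0,0]},
  {"dp": [0,0,0]},
  {"dp": [0,0,0]},
  {"dp": [0,0,0]},
  {"dp": [0,0,0]},
  {"dp": [0,0,0]},
  {"dp": [0,0,0]},
], grip=0.0, newtons=40)

```text
schema error: expected keys dp, yaw
```

Request:
play_rows([
  {"dp": [0,0,0],"yaw": 0},
  {"dp": [0,0,0],"yaw": 0},
  {"dp": [0,0,0],"yaw": 0},
  {"dp": [0,0,0],"yaw": 0},
  {"dp": [0,0,0],"yaw": 0},
  {"dp": [0,0,0],"yaw": 0},
  {"dp": [0,0,0],"yaw": 0},
  {"dp": [0,0,0],"yaw": 0},
  {"dp": [0,0,0],"yaw": 0},
  {"dp": [0,0,0],"yaw": 0},
  {"dp": [0,0,0],"yaw": 0},
  {"dp": [0,0,0],"yaw": 0},
], grip=0.0, newtons=40)

```text
clock: 3.7
tool_pos: [0.4472, 0.2487, 0.0664]
orientation: [[0.243, 0.97, -0.0], [0.97, -0.243, 0.0], [0.0, -0.0, -1.0]]
wrist_force: [0.2, 0.4, -0.7]
gripper_width: 0.003
```

The gripper reads fully shut, so nothing is between the pads. I need to look before moving.

Run:
```python
from workcell import env
import cv2,numpy as np
s=env.get_image("scene")[:,:,::-1];t=env.get_image("top")[:,:,::-1]
cv2.imwrite("pics/scene2.png",s);cv2.imwrite("pics/top2.png",t)
a=cv2.resize(s[150:260,250:370],(436,400),interpolation=cv2.INTER_CUBIC)
b=cv2.resize(t[150:270,250:360],(366,400),interpolation=cv2.INTER_CUBIC)
cv2.imwrite("pics/e1.png",np.hstack([a,b])[:,:800])
st=env.get_state();print(st["gripper_width"],st["wrist_force"])
```

```text
0.00029250087293241847 [-0.23533747 -0.0339195   0.32084075]
```

View pics/e1.png

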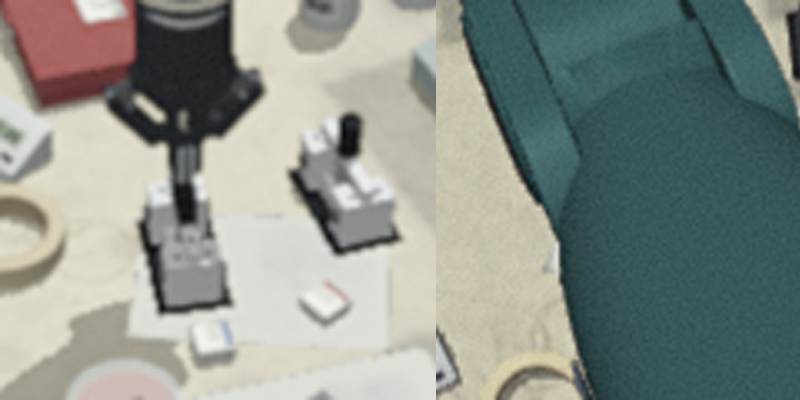

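Run:
```python
from ov import *
q=(.4472,.2487,-.245)
its=[([box(*q,.016,.040,.062,.1)],(0,0,255)),([box(.4472,.2487,-.245,.003,.022,.066,.11)],(0,255,0))]
ov("scene","scene2",(275,165),8,50,65,its,"pics/f1.png")
for f in("scene0","scene1","scene2"): pass
print(proj("scene",[[.4472,.2487,.0664]]),proj("scene",[[.4463,.2492,.1214]]))
```

```text
(520, 800, 3)
[[300.3972564  206.76576938]] [[300.01224442 192.82552678]]
```

View pics/f1.png

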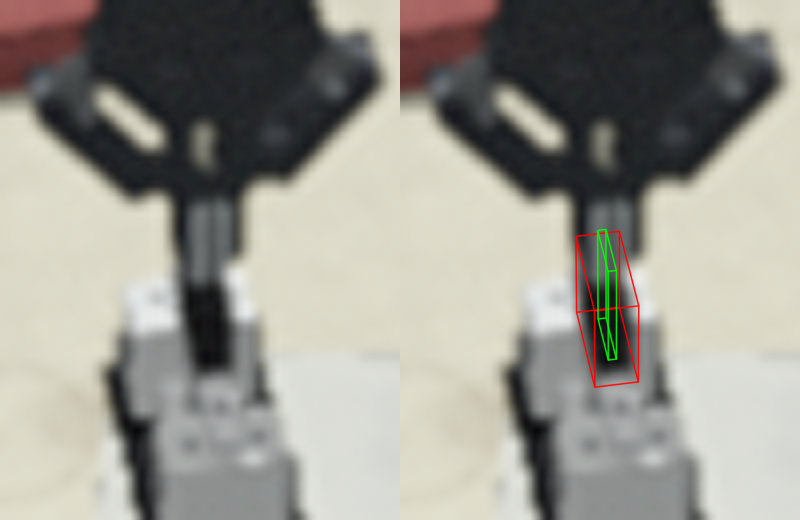

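The tips appear higher in the image than the reported TCP projects. I'll compare the projection with the picture in every frame I have.

Run:
```python
from h import *
st=env.get_state();print(st["tool_pos"],st["joint_positions"].round(3))
Ts={"scene0":[.2119,.48,.196],"scene1":[.4463,.2492,.1214],"scene2":[.4472,.2487,.0664]}
out=[]
for f,t in Ts.items():
    p=proj("scene",[t,[t[0],t[1],t[2]+.0187],[t[0],t[1],t[2]+.0727]]);print(f,p.round(1).tolist())
    im=cv2.imread(f"pics/{f}.png");o=(p[0]-[33,50]).astype(int)
    a=cv2.resize(im[o[1]:o[1]+75,o[0]:o[0]+66],None,fx=4,fy=4,interpolation=cv2.INTER_CUBIC)
    for q,c in zip(p,((0,0,255),(0,255,0),(255,0,0))): cv2.circle(a,tuple(((q-o+.5)*4).astype(int).tolist()),4,c,1)
    out.append(a)
cv2.imwrite("pics/g1.png",np.hstack(out))
```

```text
[0.44725088 0.24868103 0.06636269] [ 0.348  0.318 -0.34   0.913 -0.     2.164]
scene0 [[193.9, 146.8], [192.9, 141.6], [190.2, 126.1]]
scene1 [[300.0, 192.8], [300.0, 187.9], [300.0, 173.3]]
scene2 [[300.4, 206.8], [300.4, 202.1], [300.4, 188.2]]
```

View pics/g1.png

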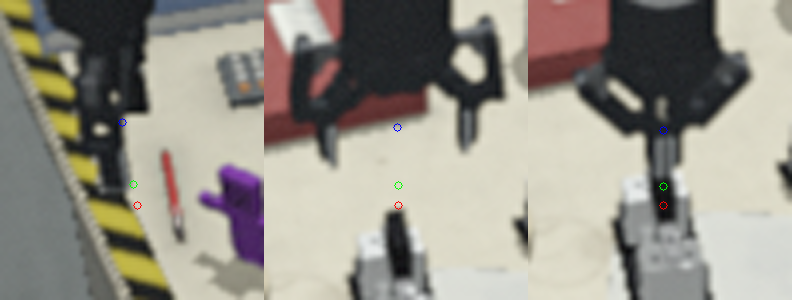

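The image and the reported TCP disagree consistently, by roughly 10 px. I'll check the robot base axis and the tool in both views to see where the offset comes from.

Run:
```python
from h import *
for n in C:
    im=cv2.imread(f"pics/{n}0.png")
    for z,c in((0,(0,0,255)),(.1,(0,255,0)),(.2,(255,0,0)),(.3,(255,0,255))):
        t=np.linspace(0,2*np.pi,40);X=np.c_[.08*np.cos(t),.08*np.sin(t),z+0*t];q=proj(n,X)
        cv2.polylines(im,[np.round(q).astype(int)],True,c,1)
        print(n,z,proj(n,[[0,0,z]])[0].round(1))
    g=[[x,y,0] for x in np.arange(.2,.71,.1) for y in np.arange(-.3,.91,.1)]
    for q in proj(n,g): cv2.circle(im,tuple(np.round(q).astype(int).tolist()),1,(255,255,0),-1)
    cv2.imwrite(f"pics/base_{n}.png",im)
```

```text
scene 0 [173.8 342.7]
scene 0.1 [166.3 319.4]
scene 0.2 [157.8 293.1]
scene 0.3 [148.2 263.3]
top 0 [408.4 388.7]
top 0.1 [418.4 398.4]
top 0.2 [430.8 410.3]
top 0.3 [446.6 425.4]
```

View pics/base_scene.png

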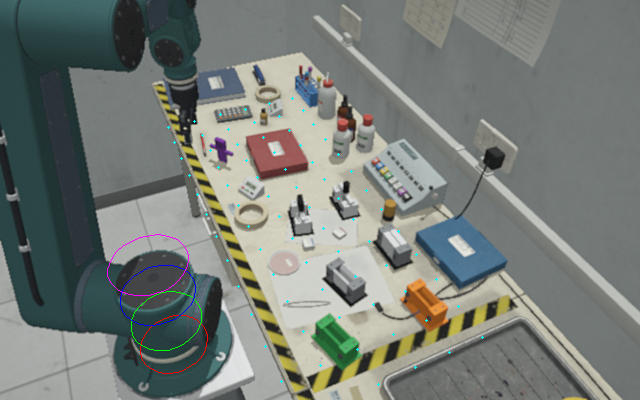

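View pics/base_top.png

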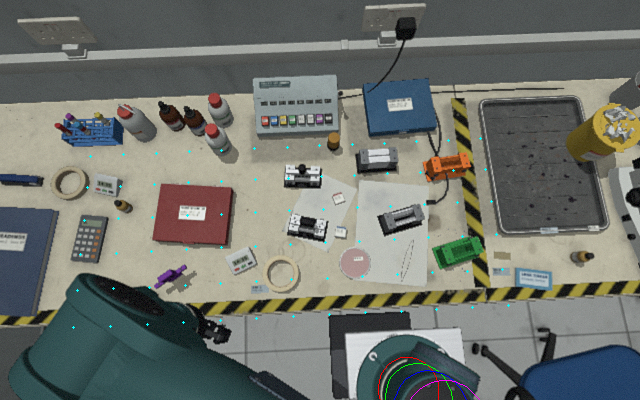

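Run:
```python
from h import *
R=np.array([[-.9148,.4039,0],[.4039,.9148,0],[0,0,-1.]]);t=np.array([.2119,.48,.196])
pts=[t+R@np.array([0,s*.0425,-.013]) for s in(-1,1)]+[t,t+R@[0,0,-.0727]]
out=[]
for n in("top","scene"):
    q=proj(n,pts);print(n,q.round(1).tolist())
    o=(q[2]-[25,35]).astype(int);im=cv2.imread(f"pics/{n}0.png")
    a=cv2.resize(im[o[1]:o[1]+60,o[0]:o[0]+50],None,fx=8,fy=8,interpolation=cv2.INTER_CUBIC)
    a=cv2.convertScaleAbs(a,alpha=2.0,beta=10)
    print(n,o)
    for p,c in zip(q,((0,0,255),(0,255,0),(255,0,0),(255,0,255))): cv2.circle(a,tuple(((p-o+.5)*8).astype(int).tolist()),5,c,1)
    out.append(a)
cv2.imwrite("pics/h1.png",np.hstack(out))
```

```text
top [[224.4, 326.5], [189.7, 312.3], [208.5, 319.1], [199.3, 321.0]]
top [183 284]
scene [[190.9, 152.3], [195.4, 134.5], [193.9, 146.8], [190.2, 126.1]]
scene [168 111]
```

View pics/h1.png

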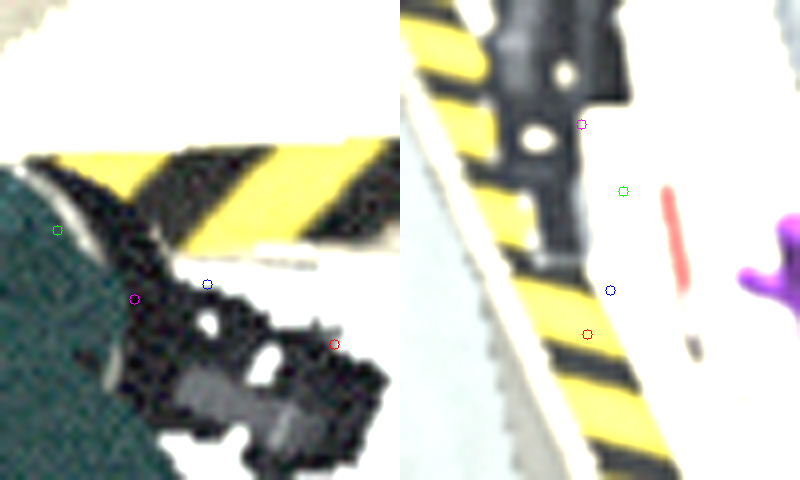

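The offset matches the tool really sitting about 37 mm higher than reported: a pure +z shift explains scene0, scene1 and scene2. It would also explain the jaws shutting on air just above the 100 mm grip top. I'll fit the shift with both views of the start pose.

Run:
```python
from h import *
R=np.array([[-.9148,.4039,0],[.4039,.9148,0],[0,0,-1.]]);t0=np.array([.2119,.48,.196])
out=[]
for n in("top","scene"):
    im=cv2.imread(f"pics/{n}0.png");q0=proj(n,[t0])[0];o=(q0-[25,35]).astype(int)
    a=cv2.resize(im[o[1]:o[1]+60,o[0]:o[0]+50],None,fx=8,fy=8,interpolation=cv2.INTER_CUBIC)
    a=cv2.convertScaleAbs(a,alpha=2.5,beta=10)
    t=t0+[0,0,.037]
    for s in(-1,1):
        # finger pad boxes: y 42.5..57 , x ±11, z from -.013 back .03
        P=np.array([t+R@np.array([sx,s*y,z]) for z in(-.013,-.045) for sx,y in((-.011,.0425),(.011,.0425),(.011,.052),(-.011,.052))])
        B=P
        q=((proj(n,B)-o+.5)*8*16).astype(int)
        for i in range(4):
            for u,v in((i,(i+1)%4),(i+4,(i+1)%4+4),(i,i+4)): cv2.line(a,q[u].tolist(),q[v].tolist(),(0,0,255) if s<0 else (0,255,0),1,16,4)
    out.append(a)
cv2.imwrite("pics/h2.png",np.hstack(out))
```

View pics/h2.png

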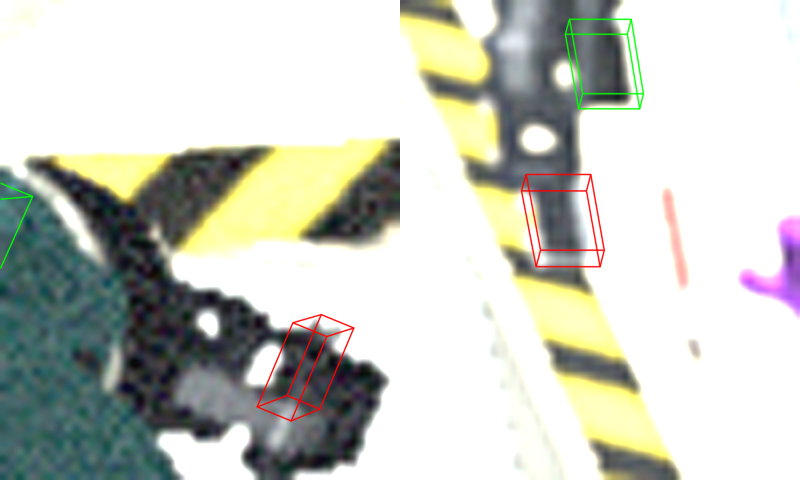

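The scene view confirms about +37 mm. The grasp tolerates the remaining lateral doubt, so I'll open and go down in guarded steps.

Request:
play_rows([
  {"dp": [0,0,0],"yaw": 0},
  {"dp": [0,0,0],"yaw": 0},
  {"dp": [0,0,0],"yaw": 0},
  {"dp": [0,0,0],"yaw": 0},
  {"dp": [0,0,0],"yaw": 0},
  {"dp": [0,0,0],"yaw": 0},
  {"dp": [0,0,0],"yaw": 0},
  {"dp": [0,0,0],"yaw": 0},
], grip=1.0)

```text
clock: 4.47
tool_pos: [0.4472, 0.2487, 0.0664]
orientation: [[0.243, 0.97, -0.0], [0.97, -0.243, -0.0], [-0.0, -0.0, -1.0]]
wrist_force: [0.4, 0.2, -1.1]
gripper_width: 0.998
```

Request:
play_rows([
  {"dp": [0,0,-0.5],"yaw": 0},
  {"dp": [0,0,-0.5],"yaw": 0},
  {"dp": [0,0,-0.5],"yaw": 0},
  {"dp": [0,0,-0.5],"yaw": 0},
  {"dp": [0,0,0],"yaw": 0},
  {"dp": [0,0,0],"yaw": 0},
])

```text
clock: 4.97
tool_pos: [0.447, 0.2486, 0.046]
orientation: [[0.243, 0.97, -0.001], [0.97, -0.243, -0.0], [-0.0, -0.001, -1.0]]
wrist_force: [0.1, 0.7, 0.1]
gripper_width: 0.998
```

```bash
cat > snap.py <<'E'
import sys,numpy as np,cv2
from workcell import env
i=sys.argv[1];x,y,w,h=map(int,sys.argv[2:6])
s=env.get_image("scene")[:,:,::-1];cv2.imwrite(f"pics/scene{i}.png",s)
k=min(780/w,580/h);cv2.imwrite(f"pics/v{i}.png",cv2.resize(s[y:y+h,x:x+w],None,fx=k,fy=k,interpolation=cv2.INTER_CUBIC))
E
python3 snap.py 3 260 150 90 80
```

```text
(no output)
```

View pics/v3.png

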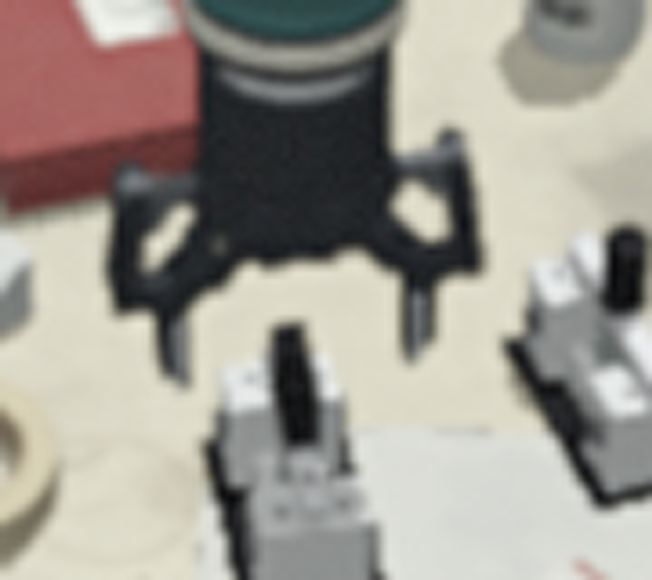

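The tips at (180,380) and (415,355) are level with the grip's upper part. They need to go about 18 mm lower, with no contact so far.

Request:
play_rows([
  {"dp": [0,0,-0.45],"yaw": 0},
  {"dp": [0,0,-0.45],"yaw": 0},
  {"dp": [0,0,-0.45],"yaw": 0},
  {"dp": [0,0,-0.45],"yaw": 0},
  {"dp": [0,0,0],"yaw": 0},
  {"dp": [0,0,0],"yaw": 0},
])

```text
clock: 5.52
tool_pos: [0.447, 0.2486, 0.0281]
orientation: [[0.243, 0.97, -0.001], [0.97, -0.243, -0.0], [-0.0, -0.001, -1.0]]
wrist_force: [-0.4, -0.3, -0.2]
gripper_width: 1.003
```

Request:
play_rows([
  {"dp": [0,0,0],"yaw": 0},
  {"dp": [0,0,0],"yaw": 0},
  {"dp": [0,0,0],"yaw": 0},
  {"dp": [0,0,0],"yaw": 0},
  {"dp": [0,0,0],"yaw": 0},
  {"dp": [0,0,0],"yaw": 0},
  {"dp": [0,0,0],"yaw": 0},
  {"dp": [0,0,0],"yaw": 0},
  {"dp": [0,0,0],"yaw": 0},
  {"dp": [0,0,0],"yaw": 0},
], grip=0.0, newtons=40)

```text
clock: 6.35
tool_pos: [0.4473, 0.2487, 0.0285]
orientation: [[0.243, 0.97, 0.0], [0.97, -0.243, 0.0], [0.0, 0.0, -1.0]]
wrist_force: [-1.1, -0.5, 5.2]
gripper_width: 0.181
```

```bash
python3 snap.py 4 260 150 90 80
```

```text
(no output)
```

View pics/v4.png

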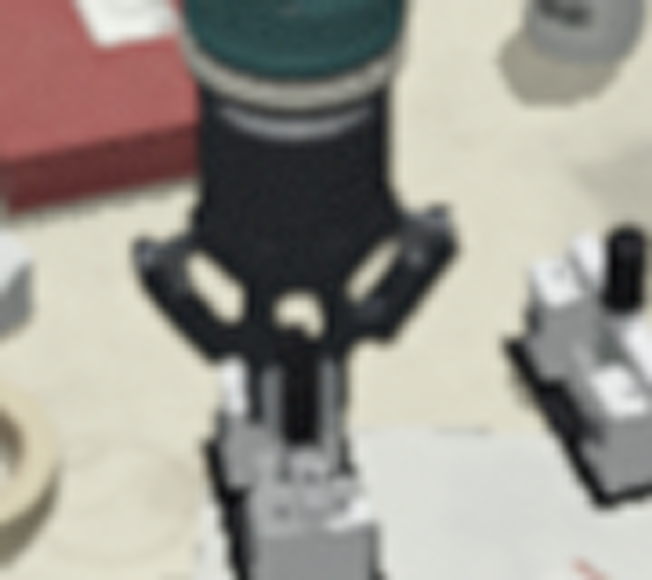

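The grip is good: 0.181 × 85 ≈ 15.4 mm, and the pads are either side of the black block. Next is a straight lift of 9 cm.

Request:
play_rows([
  {"dp": [0,0,0],"yaw": 0},
  {"dp": [0,0,0.5],"yaw": 0},
  {"dp": [0,0,0.5],"yaw": 0},
  {"dp": [0,0,1],"yaw": 0},
  {"dp": [0,0,1],"yaw": 0},
  {"dp": [0,0,1],"yaw": 0},
  {"dp": [0,0,1],"yaw": 0},
  {"dp": [0,0,1],"yaw": 0},
  {"dp": [0,0,1],"yaw": 0},
  {"dp": [0,0,1],"yaw": 0},
  {"dp": [0,0,1],"yaw": 0},
  {"dp": [0,0,0],"yaw": 0},
], newtons=60)

```text
clock: 7.4
tool_pos: [0.4481, 0.249, 0.1202]
orientation: [[0.243, 0.97, 0.002], [0.97, -0.243, 0.001], [0.001, 0.002, -1.0]]
wrist_force: [0.2, -0.3, -0.1]
gripper_width: 0.182
```

```bash
python3 snap.py 5 260 130 100 100
```

```text
(no output)
```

View pics/v5.png

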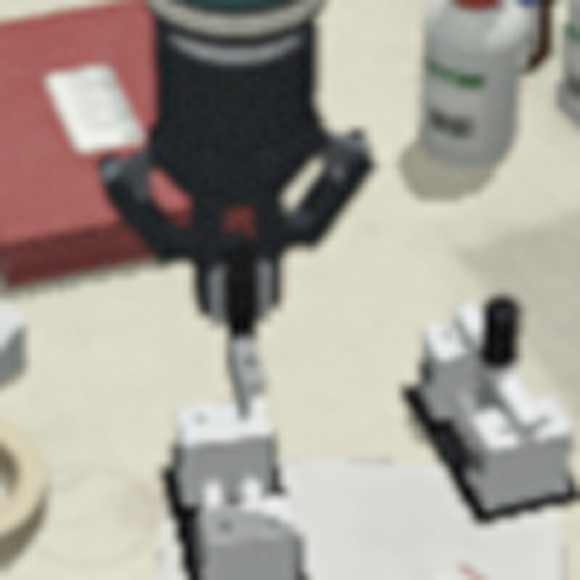

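The gauge is up and free of the rest. Next is the carry over to the stand.

Request:
play_rows([
  {"dp": [0.06,-1.0,0],"yaw": 0.03},
  {"dp": [0.06,-2.0,0],"yaw": 0.04},
  {"dp": [0.06,-2.5,0],"yaw": 0.043},
  {"dp": [0.06,-2.7,0],"yaw": 0.043},
  {"dp": [0.06,-2.7,0],"yaw": 0.043},
  {"dp": [0.06,-2.7,0],"yaw": 0.043},
  {"dp": [0.06,-2.7,0],"yaw": 0.043},
  {"dp": [0.06,-2.7,0],"yaw": 0.043},
  {"dp": [0.06,-2.7,0],"yaw": 0.043},
  {"dp": [0.06,-2.5,0],"yaw": 0.043},
  {"dp": [0.06,-1.9,0],"yaw": 0.04},
  {"dp": [0.06,-1.0,0],"yaw": 0.024},
])

```text
clock: 8.45
tool_pos: [0.4541, -0.0243, 0.1178]
orientation: [[-0.231, 0.973, -0.001], [0.973, 0.231, -0.0], [-0.0, -0.001, -1.0]]
wrist_force: [-0.1, -0.1, -2.0]
gripper_width: 0.182
```

Request:
play_rows([
  {"dp": [0,0,0],"yaw": 0},
  {"dp": [0,0,0],"yaw": 0},
  {"dp": [0,0,0],"yaw": 0},
  {"dp": [0,0,0],"yaw": 0},
])

```text
clock: 8.78
tool_pos: [0.4543, -0.0216, 0.1182]
orientation: [[-0.231, 0.973, -0.0], [0.973, 0.231, 0.0], [0.0, -0.0, -1.0]]
wrist_force: [-0.7, -0.1, -1.3]
gripper_width: 0.178
```

```bash
python3 snap.py 6 300 200 110 110
python3 - <<'E'
from workcell import env
import cv2
t=env.get_image("top")[:,:,::-1];cv2.imwrite("pics/top6.png",t);cv2.imwrite("pics/tt6.png",cv2.resize(t[140:270,330:470],None,fx=4,fy=4,interpolation=cv2.INTER_CUBIC))
E
```

```text
(no output)
```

View pics/v6.png

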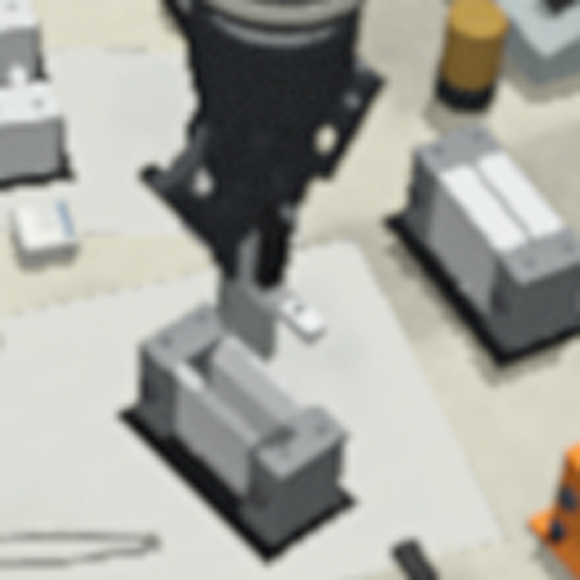

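View pics/tt6.png

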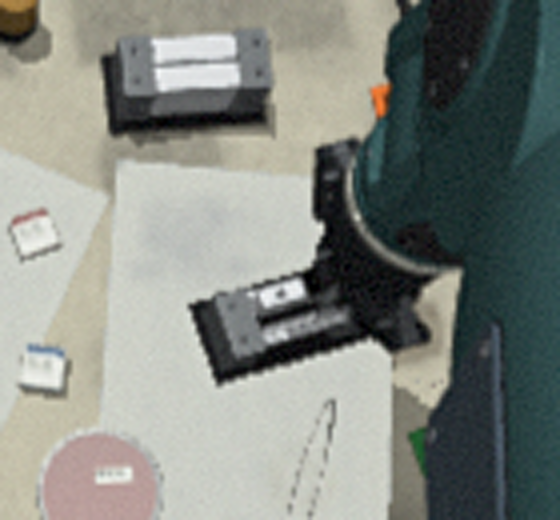

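```bash
cat > gov.py <<'E'
from ov import *
def gauge(x,y,th,z): return [box(x,y,th,.016,.04,z-.019,z+.019),box(x,y,th,.012,.096,z-.03,z-.018)],[box(x,y,th,.006,.04,z-.075,z-.03)]
def show(i,pose,out,so=(325,240),to=(370,200)):
    a,b=gauge(*pose)
    ov("scene",f"scene{i}",so,8,50,60,[(a,(0,0,255)),(b,(0,255,0))],out+"s.png")
    ov("top",f"top{i}",to,8,50,45,[(a,(0,0,255)),(b,(0,255,0))],out+"t.png")
E
python3 -c "
from gov import *
show(6,(.4543,-.0216,.233,.1707),'pics/k')"
```

```text
(480, 800, 3)
(360, 800, 3)
```

View pics/ks.png

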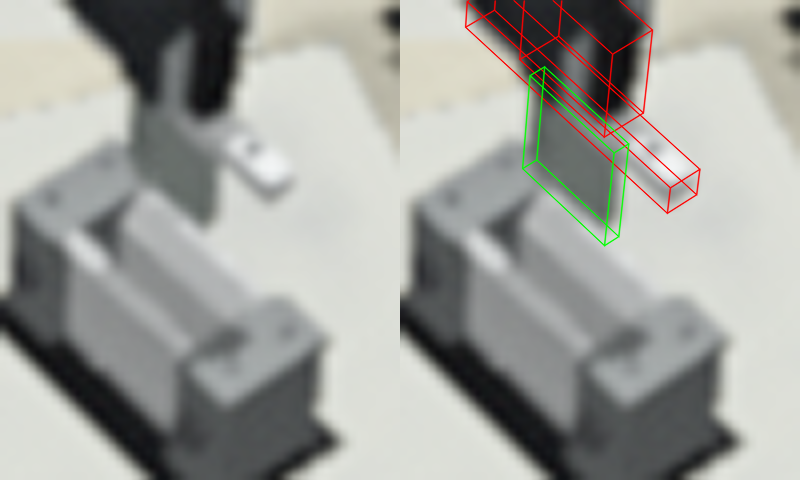

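View pics/kt.png

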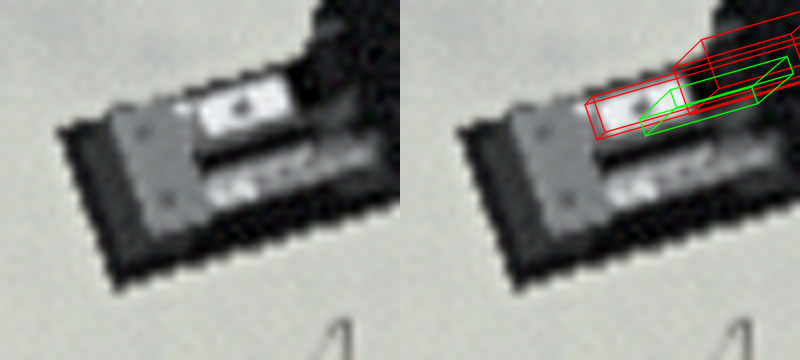

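Run:
```python
from gov import *
S=lambda u,v:("scene",np.array([325+(u+.5)/8-.5,240+(v+.5)/8-.5]));T=lambda u,v:("top",np.array([370+(u+.5)/8-.5,200+(v+.5)/8-.5]))
o=[(S(268,201),-.006,-.048,-.03),(S(296,172),.006,-.048,-.02),(S(205,226),-.003,-.02,-.075),(S(216,217),.003,-.02,-.075),(S(133,158),-.003,.02,-.075),(T(195,103),.006,.048,-.018),(T(207,139),-.006,.048,-.018)]
def f(p):
    c,s=np.cos(p[2]),np.sin(p[2])
    return np.ravel([proj(t[0],[[p[0]+c*x-s*y,p[1]+s*x+c*y,p[3]+z]])[0]-t[1] for t,x,y,z in o])
r=least_squares(f,[.4543,-.0216,.233,.1707]);print(r.x.round(4),r.fun.reshape(-1,2).round(1).tolist())
d=r.x[:2]-[.4545,-.0222];th=.2325;print("local err",d@[np.cos(th),np.sin(th)],d@[-np.sin(th),np.cos(th)])
show(6,tuple(r.x),'pics/l')
```

```text
[ 0.4535 -0.0212  0.252   0.1759] [[-0.0, -0.1], [0.4, -1.5], [-0.2, 1.0], [0.2, 1.0], [-1.7, 0.0], [0.0, -0.6], [0.2, -0.7]]
local err -0.0007139192349159553 0.0011862418155037721
(480, 800, 3)
(360, 800, 3)
```

View pics/ls.png

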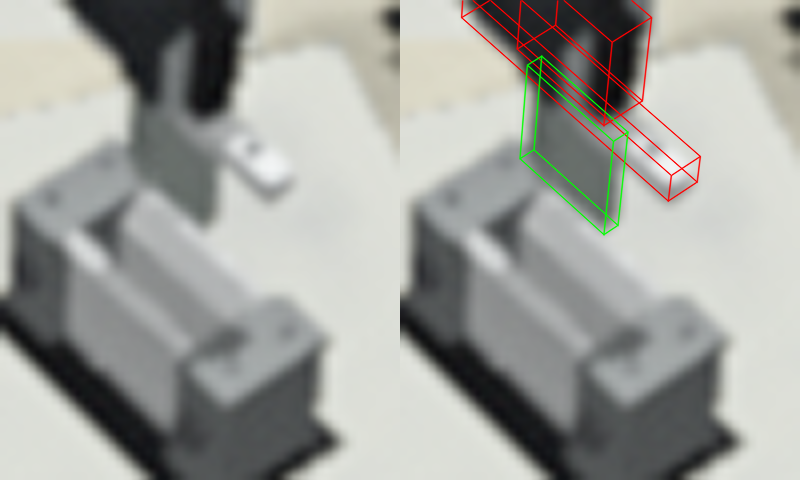

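View pics/lt.png

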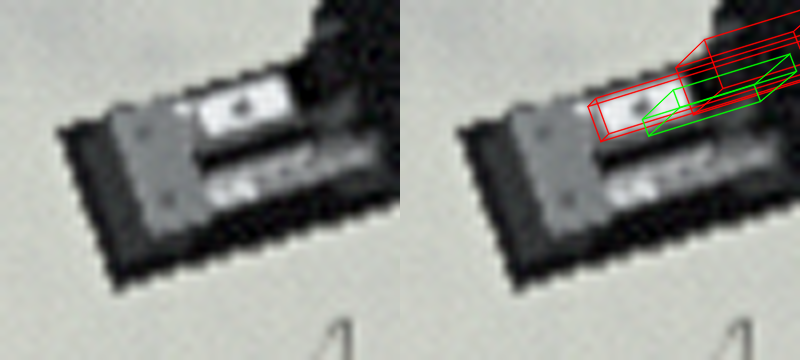

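The gauge is within about 1–2 mm of the gap centre and aligned to within about 0.02 rad. I'll lower it 4.5 cm into the mouth, then check.

Request:
play_rows([
  {"dp": [0,0,-0.6],"yaw": 0},
  {"dp": [0,0,-0.6],"yaw": 0},
  {"dp": [0,0,-0.6],"yaw": 0},
  {"dp": [0,0,-0.6],"yaw": 0},
  {"dp": [0,0,-0.6],"yaw": 0},
  {"dp": [0,0,-0.6],"yaw": 0},
  {"dp": [0,0,-0.5],"yaw": 0},
  {"dp": [0,0,-0.4],"yaw": 0},
  {"dp": [0,0,0],"yaw": 0},
  {"dp": [0,0,0],"yaw": 0},
])

```text
clock: 9.72
tool_pos: [0.4544, -0.0223, 0.0733]
orientation: [[-0.231, 0.973, -0.0], [0.973, 0.231, 0.0], [0.0, -0.0, -1.0]]
wrist_force: [0.4, 0.1, -0.9]
gripper_width: 0.175
```

```bash
python3 snap.py 7 310 220 80 75
```

```text
(no output)
```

View pics/v7.png

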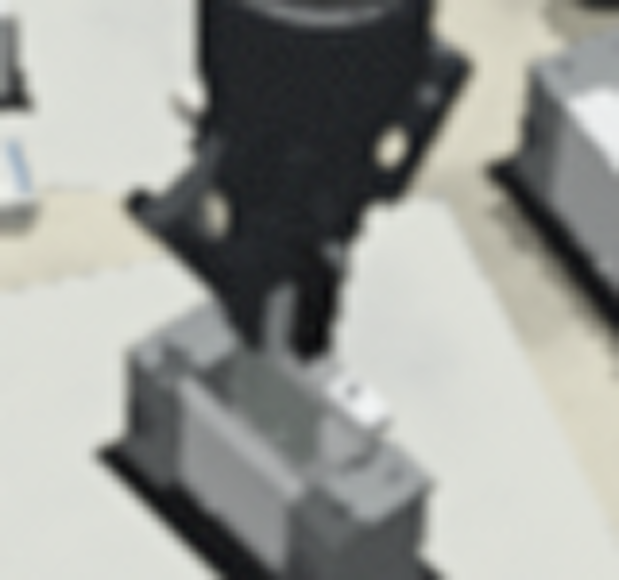

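The blade is in the flare and nothing is touching. I'll continue down with a few slow rows.

Request:
play_rows([
  {"dp": [0,0,-0.4],"yaw": 0},
  {"dp": [0,0,-0.4],"yaw": 0},
  {"dp": [0,0,-0.4],"yaw": 0},
  {"dp": [0,0,-0.4],"yaw": 0},
  {"dp": [0,0,-0.4],"yaw": 0},
  {"dp": [0,0,-0.4],"yaw": 0},
  {"dp": [0,0,0],"yaw": 0},
  {"dp": [0,0,0],"yaw": 0},
])

```text
clock: 10.43
tool_pos: [0.4543, -0.0223, 0.0492]
orientation: [[-0.231, 0.973, -0.0], [0.973, 0.231, 0.0], [0.0, -0.0, -1.0]]
wrist_force: [0.3, 0.3, -1.5]
gripper_width: 0.178
```

Request:
play_rows([
  {"dp": [0,0,-0.2],"yaw": 0},
  {"dp": [0,0,-0.2],"yaw": 0},
  {"dp": [0,0,-0.2],"yaw": 0},
  {"dp": [0,0,-0.2],"yaw": 0},
  {"dp": [0,0,0],"yaw": 0},
  {"dp": [0,0,0],"yaw": 0},
])

```text
clock: 10.93
tool_pos: [0.4544, -0.0223, 0.0413]
orientation: [[-0.23, 0.973, -0.0], [0.973, 0.23, 0.0], [0.0, -0.0, -1.0]]
wrist_force: [0.5, -0.3, -1.5]
gripper_width: 0.178
```

```bash
python3 snap.py 8 310 220 80 75
```

```text
(no output)
```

View pics/v8.png

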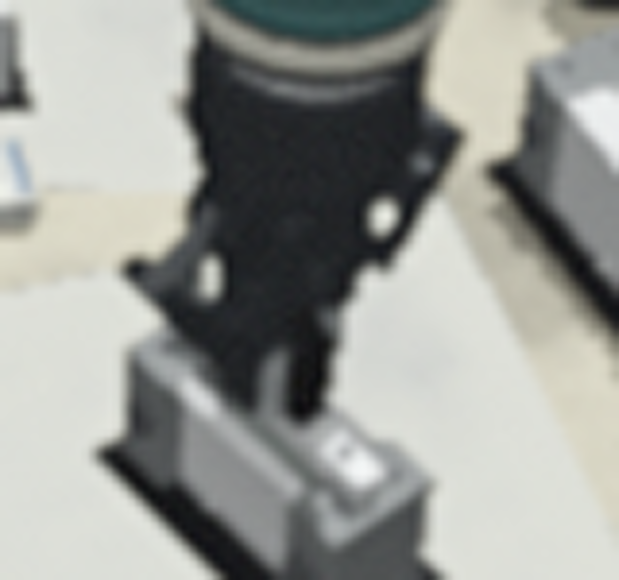

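Nearly down. I'll go 1 mm per row until contact shows in the force.

Request:
play_rows([
  {"dp": [0,0,-0.1],"yaw": 0},
  {"dp": [0,0,-0.1],"yaw": 0},
  {"dp": [0,0,0],"yaw": 0},
  {"dp": [0,0,0],"yaw": 0},
])

```text
clock: 11.32
tool_pos: [0.4546, -0.0224, 0.0395]
orientation: [[-0.231, 0.973, 0.0], [0.973, 0.231, -0.0], [-0.0, 0.0, -1.0]]
wrist_force: [-1.1, -0.7, 3.9]
gripper_width: 0.183
```

Request:
play_rows([
  {"dp": [0,0,-0.1],"yaw": 0},
  {"dp": [0,0,0],"yaw": 0},
  {"dp": [0,0,0],"yaw": 0},
  {"dp": [0,0,0],"yaw": 0},
])

```text
clock: 11.65
tool_pos: [0.4547, -0.0224, 0.0395]
orientation: [[-0.231, 0.973, 0.001], [0.973, 0.231, -0.0], [-0.001, 0.001, -1.0]]
wrist_force: [-7.0, 1.8, 27.5]
gripper_width: 0.178
```

It is firmly seated: the reading stays at 0.0395 while the force rises to 27 N. I'll relieve the push, then open.

Request:
play_rows([
  {"dp": [0,0,0.1],"yaw": 0},
  {"dp": [0,0,0],"yaw": 0},
  {"dp": [0,0,0],"yaw": 0},
])

```text
clock: 11.9
tool_pos: [0.4546, -0.0224, 0.0395]
orientation: [[-0.231, 0.973, 0.0], [0.973, 0.231, -0.0], [-0.0, 0.0, -1.0]]
wrist_force: [-1.5, 0.4, 7.2]
gripper_width: 0.179
```

Request:
play_rows([
  {"dp": [0,0,0],"yaw": 0},
  {"dp": [0,0,0],"yaw": 0},
  {"dp": [0,0,0],"yaw": 0},
  {"dp": [0,0,0],"yaw": 0},
  {"dp": [0,0,0],"yaw": 0},
  {"dp": [0,0,0],"yaw": 0},
  {"dp": [0,0,0],"yaw": 0},
  {"dp": [0,0,0],"yaw": 0},
  {"dp": [0,0,0],"yaw": 0},
  {"dp": [0,0,0],"yaw": 0},
], grip=1.0)

```text
clock: 12.73
tool_pos: [0.4545, -0.0223, 0.0394]
orientation: [[-0.23, 0.973, -0.0], [0.973, 0.23, 0.0], [0.0, -0.0, -1.0]]
wrist_force: [0.6, 0.1, -1.1]
gripper_width: 1.0
```

Request:
play_rows([
  {"dp": [0,0,0.5],"yaw": 0},
  {"dp": [0,0,1],"yaw": 0},
  {"dp": [0,0,1.2],"yaw": 0},
  {"dp": [0,0,1.2],"yaw": 0},
  {"dp": [0,0,1.2],"yaw": 0},
  {"dp": [0,0,1.2],"yaw": 0},
  {"dp": [0,0,1.2],"yaw": 0},
  {"dp": [0,0,1.2],"yaw": 0},
  {"dp": [0,0,1.2],"yaw": 0},
  {"dp": [0,0,1.2],"yaw": 0},
  {"dp": [0,0,1.2],"yaw": 0},
  {"dp": [0,0,0.5],"yaw": 0},
])

```text
clock: 13.73
tool_pos: [0.4549, -0.0224, 0.1691]
orientation: [[-0.231, 0.973, 0.002], [0.973, 0.231, -0.0], [-0.001, 0.002, -1.0]]
wrist_force: [-1.1, -0.9, -0.3]
gripper_width: 1.005
```

Request:
play_rows([
  {"dp": [0,1.5,0],"yaw": 0},
  {"dp": [0,2.5,0],"yaw": 0},
  {"dp": [0,2.5,0],"yaw": 0},
  {"dp": [0,2.5,0],"yaw": 0},
  {"dp": [0,2.5,0],"yaw": 0},
  {"dp": [0,2.5,0],"yaw": 0},
  {"dp": [0,2.5,0],"yaw": 0},
  {"dp": [0,2.5,0],"yaw": 0},
  {"dp": [0,2.5,0],"yaw": 0},
  {"dp": [0,1.5,0],"yaw": 0},
  {"dp": [0,0,0],"yaw": 0},
  {"dp": [0,0,0],"yaw": 0},
])

```text
clock: 14.73
tool_pos: [0.4542, 0.208, 0.1672]
orientation: [[-0.232, 0.973, -0.0], [0.973, 0.232, -0.0], [-0.0, -0.001, -1.0]]
wrist_force: [0.1, -1.0, 0.7]
gripper_width: 1.003
```

```bash
python3 snap.py 9 310 220 80 75
python3 - <<'E'
from gov import *
t=env.get_image("top")[:,:,::-1];cv2.imwrite("pics/top9.png",t)
cv2.imwrite("pics/tt9.png",cv2.resize(t[130:270,260:450],None,fx=4,fy=4,interpolation=cv2.INTER_CUBIC))
show(9,(.4545,-.0222,.2325,.092),"pics/m")
s=env.get_state();print(s["clock"],s["tool_pos"],s["wrist_force"])
E
```

```text
(480, 800, 3)
(360, 800, 3)
14.8333 [0.45437762 0.20706804 0.16729085] [-0.35374686  0.02440456 -0.19571248]
```

View pics/ms.png

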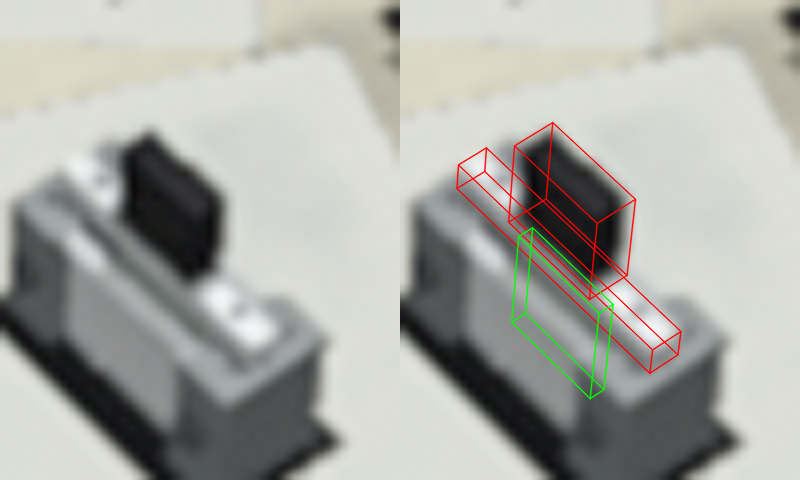

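View pics/mt.png

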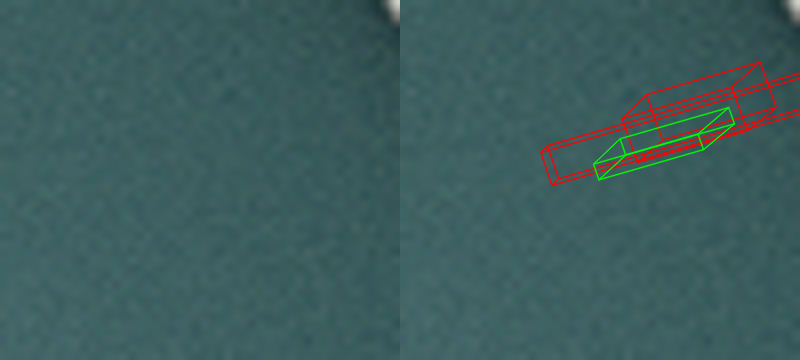

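View pics/tt9.png

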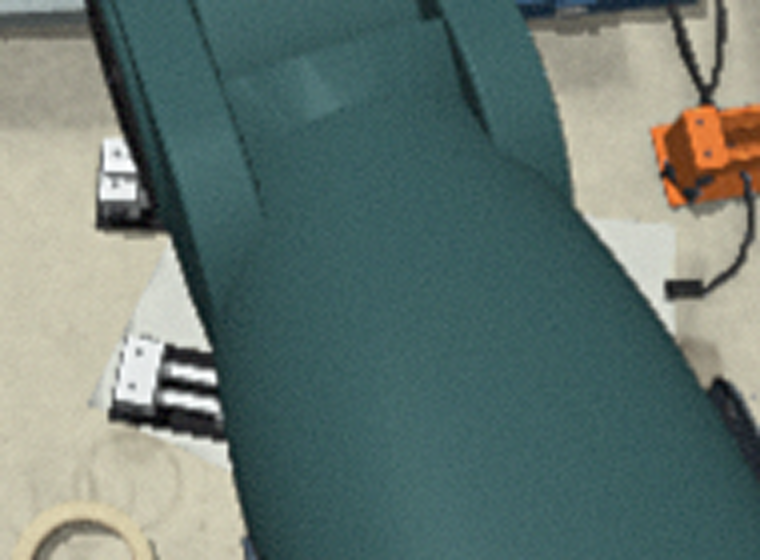

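In the scene view the cross-bar lies on both posts, upright and centred. One quick check on the toothed gauge, then I hand in.

Run:
```python
import cv2,numpy as np
a=cv2.imread("pics/scene0.png");b=cv2.imread("pics/scene9.png")
print(np.abs(a[178:222,328:364].astype(int)-b[178:222,328:364]).mean())
cv2.imwrite("pics/fin.png",cv2.resize(np.hstack([a[160:310,260:420],b[160:310,260:420]]),None,fx=2.4,fy=2.4))
```

```text
10.776936026936028
```

View pics/fin.png

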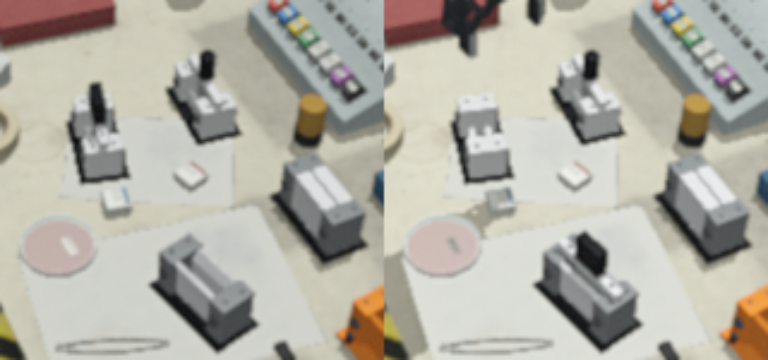

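The toothed gauge is where it was at (207,65), and the plain gauge stands in the wide gap with the gripper clear.

```bash
python3 -c "
from workcell import env
print(env.hand_in())"
```

```text
the job is handed in; nothing more can be done
None
```

The plain gauge now stands in the wide flared gap with its cross-bar on both posts, and I handed the job in at about 15 s. I held it until it was seated, with the reported tool height steady while the push rose to 27 N. Then I eased off, opened, and moved the gripper clear.

**What the last checks showed:**
- **Gauge:** the last scene picture shows it upright, centred and in line with the gap. A two-view fit before lowering put it within about 1.5 mm of the gap centre and 0.02 rad of its direction.
- **Toothed gauge:** by eye it has not moved. The raw picture difference there was not zero (mean 10.8 grey levels); I put that down to lighting and shadow.
- **Gripper:** it is clear of everything, with wrist force about 0.

**What failed or disagreed:**
- **First grasp:** it closed on air just above the grip, without contact.
- **Tool height:** the pictures put the fingertips about 35 mm higher than the reported tool position. I never found the cause and corrected for it from the images; the second grasp held.
- **Final top view:** the arm blocked it, so the seated position was checked in the scene view only.

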